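Set out the ribbon-change kit beside the date coder

TASK

Set out the kit for a ribbon change: stand the full ribbon roll (the fatter of the two black rolls) centred on the round plate and set the retaining cap, knob up, centred on top of that roll; lay the brass type holder flat on the bench midway between the round plate and the type box, in line with their centres; and stand the empty white core upright on the bench close behind the type box (on its side away from the robot, a finger's width or two clear), opposite the middle of that side. Leave the part-used roll, the screw jar and the screwdriver where they are.

Things in the scene. Friction and masses are not known exactly. Their poses are not given: they have to be found in the camera images.
- full_roll: Full ribbon roll, loose, standing on its flat end: solid black cylinder 60 mm in diameter, 35 mm high, with a white 26 mm ring in the middle of its top face. Origin at the centre of its underside, z up. About 0.15 kg.
- used_roll: Part-used ribbon roll, loose, like the full one but only 42 mm in diameter, 35 mm high. It is not part of the kit and stays where it is. Origin at the centre of its underside, z up.
- core: Empty ribbon core, loose, standing on end: white plastic tube 34 mm outside diameter, 26 mm bore, 42 mm high. Origin at the centre of its underside, z up. About 30 g.
- cap: Retaining cap, loose: steel flange disc 46 mm in diameter and 6 mm thick at the bottom, with a black ribbed knob 30 mm in diameter and 20 mm high above it (26 mm in all). Grip it by the knob. Origin at the centre of the flange's underside, z up through the knob. About 60 g.
- holder: Type holder, loose, lying flat: brass bar 80 mm long (its x axis), 26 mm wide (y), 20 mm high (z), with five dark type slugs in its top. Origin at the centre of its underside. About 0.14 kg. It may lie at any angle in its place.
- plate: Round grey plate, fixed to the bench: 96 mm in diameter, 10 mm thick, dark rubber disc inlaid in its top. Origin at the centre of its underside, so its top is 10 mm above the origin. Its y axis lies along the line through its centre and the type box's.
- typebox: Type box, fixed to the bench: low teal box, 100 mm deep (x) by 80 mm wide (y) by 18 mm high, filled with rows of small type; nothing in it moves. Origin at the centre of its underside; its x axis points to its far side, away from the robot, within 0.12 rad of world x. It stands about 260 mm to the left or to the right of the round plate.
- jar: Screw jar, loose bystander: small amber glass jar with a bare metal lid, 44 mm in diameter, 45 mm high, behind the row of plate and box. Stays where it is. Origin at the centre of its underside.
- driver: Screwdriver, loose bystander: 160 mm long, lying on the bench on the robot's left, red handle towards its -x end, its -x end towards the robot. Stays where it is. Origin on the bench below about its middle.
Mind the look-alikes: they are no part of the job. What is shaped like the full_roll but blue is not meant.

How it is judged:
At the end, for the whole second after the job is handed in: Full roll on plate (12 mm of centre); cap flat, knob up, on it (10 mm); holder flat on the bench, 16 mm of the plate-box line, at most 145 mm from either centre; core upright on the bench 66 to 120 mm behind the box's centre, 22 mm of its middle line; all at rest (horizontal distance between full_roll and plate below 0.012 m and z of full_roll in the frame of plate between 0.007 and 0.014 m and angle between each of full_roll, cap, holder, core's own z axis and vertical below 0.12 rad and horizontal distance between cap and full_roll below 0.01 m and z of cap in the frame of full_roll between 0.032 and 0.039 m and horizontal distance between holder and plate below 0.145 m and horizontal distance between holder and typebox below 0.145 m and x of holder in the frame of plate between -0.016 and 0.016 m and height (world z) of each of holder, core below 0.005 m and x of core in the frame of typebox between 0.066 and 0.12 m and y of core in the frame of typebox between -0.022 and 0.022 m and linear speed of each of full_roll, cap, holder, core below 0.01 m/s and angular speed of each of full_roll, cap, holder, core below 0.1 rad/s); the robot touches nothing.
It fails at once if the part-used roll is moved more than 25 mm (distance of used_roll from where it was at the start of the episode above 0.025 m).
It fails at once if the screw jar is moved more than 25 mm (distance of jar from where it was at the start of the episode above 0.025 m).
It fails at once if the screwdriver is moved more than 30 mm (distance of driver from where it was at the start of the episode above 0.03 m).
It also fails if it takes over 88 s, if anything falls off the work surface, if the arm or the gripper's body presses on something with over 40 N, if the wrist force passes 120 N, or if a joint passes its speed limit or range.

ROBOT

A 6-joint arm with a two-finger parallel gripper is mounted at the origin on the work surface. World frame = base frame: x ahead of the robot, y to its left, z up, the work surface at z = 0. Lengths are in m, angles in rad, forces in N, time in s.
With the tool pointing down it reaches from about 0.375 to 0.975 m from the base axis. Payload 3.8 kg.
Tool frame: the origin (TCP) lies midway between the tips of the shut fingers; the grasp point (between the pads) lies 19 mm behind it; z points along the fingers, y is the line along which they close (so a half turn about z gives the same grasp; the last joint's range is limited). The gripper opens to 85 mm and grips with 20 to 120 N. Pads are 22 mm wide; open, the fingers measure 114 mm over their backs; the gripper's body (76 mm by 85 mm) begins 54 mm behind the grasp point. The pads swing forward as they close: fully open they stand 13 mm farther back than shut.
Start: joints at [-1.262, 0.264, 1.604, -0, 1.274, -0.037], TCP at [0.229, -0.635, 0.231] pointing down, gripper open.
Joint ranges: [-2.63, 2.63], [-0.94, 2.18], [0.31, 2.57], [-1.31, 4.45], [0, 2.66], [-2.55, 2.55]. Speed limits (rad/s): [2.57, 2.57, 3.14, 3.14, 3.14, 3.14].

INTERFACE

Orientations are given as a rotation vector (axis times angle).
In Python, from workcell import status, read_camera, workorder, masks_of gives the robot as it stands.
- The arm moves only by the tool drive_tool, never from a script. Its argument "rows" is a list of rows, each a list of 7 numbers: the turn, a rotation vector about the tool's x, y, z in degrees, then the shift along the tool's x, y, z in m, then the opening, from 0 (shut) to 1 (fully open). In form: [[ax, ay, az, tx, ty, tz, claw], ...]. A call has 1 to 8 rows; each row shifts and turns the commanded pose from where the row before left it, along the tool's axes as they then stand; what a row does not reach is not made up. A row lasts 1/12 s, in which the tool goes at most 41.7 mm and 7.16 degrees, less where a joint would pass 70% of its speed; a pose out of reach is approached as far as the arm can. A call is refused whole if a number of a shift passes 0.0417 or a number of a turn 7.16, either way. A call with a gripper value outside its range is refused whole. The fingers move at their own pace and stop on an object; "force" is the grip in N (left out, the last holds). Time passes only in rows, so rows that do not move let the fingers close. It gives the time, the measured TCP pose, the force, the opening and the grip force at its end, in the units of the state.
- status.read_state(): the state, without advancing time (a new reading comes with each control period).
- read_camera(name): name is "scene" or "side" or "wrist"; returns a dict with "color" (420x560x3 uint8, red, green, blue), "intrinsics" (3x3 intrinsics, pixels), "world_from_camera" (4x4, takes a point from camera to world coordinates); the wrist camera has in their place "mount" (4x4, takes a point from camera to tool coordinates, whose origin is the TCP and whose axes are the flange's). Camera axes: x right, y up, looking along -z (the intrinsics and any distortion apply to the point x, -y, -z); pixel columns grow to the right and rows downward; lengths in m; the calibration is good to about 2 mm. A picture is of the moment at which its call begins: read the wrist's pose just before it. There is no depth.
- workorder.finish_job(): hands the job in; it is judged then, once.
Trained networks look in a picture, given as the dict that the camera call returned (one of the last four; its "shot" number tells which), for a name from the list of things; names that differ only in an ending like _2 or _b are one class to them, and where a whole thing is asked for, a point or a joint stands for the part that bears it (a point fixed in the world has none). Each returns a list of dicts, best first, with "score" (0 to 1); they miss things now and then, are a little off and sometimes report something else, mostly with a low value. They report only what shows in the picture. A call takes as long as a camera call. They do not tell look-alikes from the thing itself.
- masks_of(picture, name): "mask" (420x560 bool, what is visible of it) and "bbox" ([left, top, right, bottom] in pixels, round what is visible of it).
The state is a dict: "time": time; "q": joint angles; "joint_vel": joint speeds; "joint_torque": joint torques, N m; "tool_pos": TCP position; "tcp_rot": TCP orientation; "wrist_force": force on the tool from outside, world axes, zero at the start; "torque": the same for the moment, N m; "width": opening from 0.0 (shut) to 1.0 (fully open); "grip_force": force on a finger pad.
Only numpy, scipy, OpenCV 4.12 (cv2) and the standard library are available. Lean on these libraries where they do the work, as an engineer would, in place of code of your own. Each camera call takes 0.05 s, during which the arm holds its last target. There are 200 camera calls.

## Working session

There is one attempt and no reset: what is moved stays moved. The work goes in short steps, Python scripts to look and compute and a tool call to move; the robot and the scene stay as the last step left them, time stands still between calls to the robot, and variables do not carry over. Pictures are saved under pics/ and viewed, at most 14 in all, crops included, and the job is handed in when it is done.

Besides the shell and the picture viewer there is one more tool, called after "Emit:" by a JSON object that holds its "name" and its "arguments". drive_tool: Moves the arm, as the interface text tells. Its arguments: {"type":"object","properties":{"rows":{"type":"array"},"force":{"type":"number"}},"required":["rows"]}

```bash
ls; mkdir -p pics; cat > h.py <<'E'
import numpy as np, cv2
from workcell import status, read_camera, workorder, masks_of
from scipy.spatial.transform import Rotation as R
def shot(name):
    s=status.read_state(); p=read_camera(name)
    if name=='wrist':
        T=np.eye(4);T[:3,:3]=R.from_rotvec(s['tcp_rot']).as_matrix();T[:3,3]=s['tool_pos'];p['T']=T@np.array(p['mount'])
    else: p['T']=np.array(p['world_from_camera'])
    return p
def ray(p,u,v):
    K=np.array(p['intrinsics']);d=np.array([(u-K[0,2])/K[0,0],-(v-K[1,2])/K[1,1],-1]);return p['T'][:3,3],p['T'][:3,:3]@d
def atz(p,u,v,z):
    o,d=ray(p,u,v);return o+d*(z-o[2])/d[2]
def proj(p,X):
    K=np.array(p['intrinsics']);c=np.linalg.inv(p['T'])@np.append(X,1);return np.array([K[0,0]*c[0]/-c[2]+K[0,2],K[1,1]*-c[1]/-c[2]+K[1,2]])
def save(p,f): cv2.imwrite('pics/'+f,cv2.cvtColor(p['color'],cv2.COLOR_RGB2BGR))
E
python3 - <<'E'
from h import *
print(status.read_state())
for n in ['scene','side','wrist']:
    p=shot(n);save(p,n+'0.png');print(n,[k for k in p],p['T'].round(3).tolist(),np.array(p['intrinsics']).round(1).tolist())
    for o in ['full_roll','used_roll','core','cap','holder','plate','typebox','jar','driver']:
        for m in masks_of(p,o)[:3]:
            k=m['mask'];b=m['bbox'];print(o,round(m['score'],2),np.round(b).tolist(),k.sum(),atz(p,(b[0]+b[2])/2,(b[1]+b[3])/2,.015).round(3))
E
```

```text
pics
{'time': 0.0, 'q': array([-1.26193579e+00,  2.64768433e-01,  1.60541650e+00, -5.11726409e-05,
        1.27369107e+00, -3.68899271e-02]), 'joint_vel': array([-6.17972695e-06, -6.64111340e-04,  1.69002330e-03,  2.73474405e-03,
       -9.39982134e-04, -8.72258886e-04]), 'joint_torque': array([ 2.23402429e-03, -5.15103328e+01, -3.67314863e+01,  2.11807774e-04,
        1.30324109e-02,  7.81906124e-06]), 'tool_pos': array([ 0.2285197 , -0.63434288,  0.22992878]), 'tcp_rot': array([-3.09253875e+00, -5.40037650e-01,  5.61953845e-04]), 'wrist_force': array([ 0.06606949, -0.89667604,  0.42047699]), 'torque': array([ 0.04872129,  0.05712808, -0.00778018]), 'grip_force': 0.0, 'width': 1.0003921894962406}
scene ['color', 'intrinsics', 'world_from_camera', 'shot', 'T'] [[0.603, -0.531, 0.595, 1.254], [0.798, 0.409, -0.443, -0.492], [-0.008, 0.742, 0.67, 0.806], [0.0, 0.0, 0.0, 1.0]] [[515.6, 0.0, 279.2], [0.0, 515.6, 217.4], [0.0, 0.0, 1.0]]
full_roll 0.95 [191.0, 206.0, 215.0, 236.0] 652 [ 0.454 -0.113  0.015]
full_roll 0.88 [232.0, 181.0, 259.0, 207.0] 610 [0.435 0.018 0.015]
full_roll 0.84
[... 1146 characters left out ...]
[0.564 0.117 0.015]
core 0.69 [299.0, 137.0, 311.0, 156.0] 196 [ 0.569 -0.319  0.015]
cap 0.61 [274.0, 282.0, 294.0, 299.0] 317 [0.409 0.207 0.015]
holder 0.74 [183.0, 297.0, 224.0, 324.0] 579 [0.542 0.328 0.015]
plate 0.9 [262.0, 174.0, 300.0, 195.0] 691 [ 0.562 -0.129  0.015]
typebox 0.65 [214.0, 223.0, 267.0, 262.0] 1183 [0.562 0.114 0.015]
jar 0.58 [194.0, 183.0, 212.0, 204.0] 313 [ 0.734 -0.009  0.015]
driver 0.61 [208.0, 326.0, 272.0, 375.0] 578 [0.428 0.381 0.015]
wrist ['color', 'intrinsics', 'mount', 'shot', 'T'] [[0.34, 0.907, 0.25, 0.292], [-0.94, 0.328, 0.091, -0.613], [0.001, -0.266, 0.964, 0.376], [0.0, 0.0, 0.0, 1.0]] [[368.9, 0.0, 278.4], [0.0, 368.9, 211.3], [0.0, 0.0, 1.0]]
```

View pics/scene0.png

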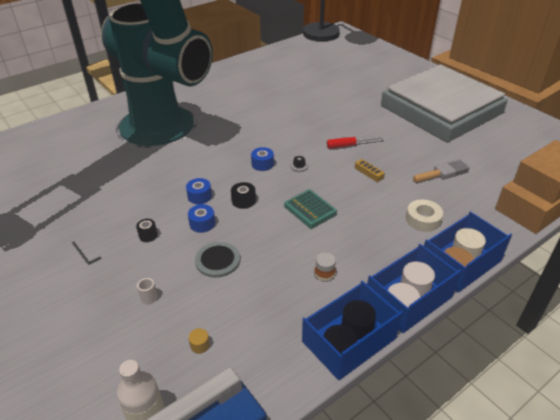

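View pics/side0.png

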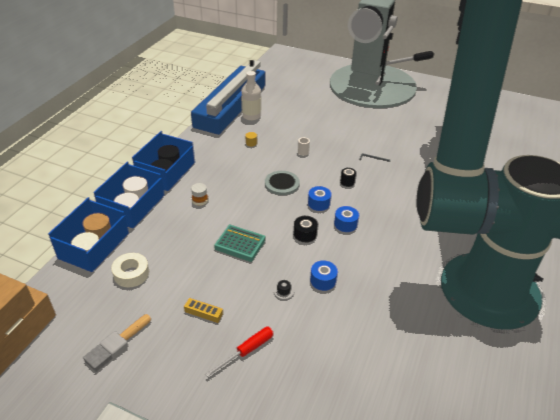

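The scene view shows the black full roll at (243,194), used roll (147,230), core (147,290), cap (299,162), holder (369,170), plate (217,259), box (310,208) and jar (325,266). Blue look-alikes are at (199,190), (201,218) and (262,158). The side view agrees: full roll (305,229), cap (284,290), holder (203,310), core (303,147).

Next I fit the known shapes to the boxes in both views.

```bash
cat >> h.py <<'E'
from scipy.optimize import least_squares
def cyl(d,h): 
    a=np.linspace(0,2*np.pi,72); c=np.c_[np.cos(a),np.sin(a)]*d/2
    return np.vstack([np.c_[c,0*a],np.c_[c,0*a+h]])
def box(l,w,h): return np.array([[i*l/2,j*w/2,k*h] for i in(-1,1) for j in(-1,1) for k in(0,1)])
SH=dict(full_roll=cyl(.06,.035),used_roll=cyl(.042,.035),core=cyl(.034,.042),cap=np.vstack([cyl(.046,.006),cyl(.03,.026)]),holder=box(.08,.026,.02),plate=cyl(.096,.01),typebox=box(.1,.08,.018),jar=cyl(.044,.045))
def hull(p,S,x):
    c,s=np.cos(x[3]),np.sin(x[3]);P=S@np.array([[c,s,0],[-s,c,0],[0,0,1]])+x[:3]
    return np.array([proj(p,q) for q in P])
def bb(p,S,x):
    u=hull(p,S,x);return np.r_[u.min(0),u.max(0)]
def best(p,o):
    ms=[m for m in masks_of(p,o) if m['score']>.3]
    if o=='full_roll': ms=[m for m in ms if np.mean(np.median(p['color'][m['mask']],0)) <60 and np.ptp(np.median(p['color'][m['mask']],0))<40]
    return ms[0]['mask'] if ms else None
def fit(obs,S,x0,z=None,iou=True):
    "obs: [(pic,mask)]"
    bbs=[]
    for p,m in obs:
        v,u=np.nonzero(m);bbs.append(np.r_[u.min(),v.min(),u.max()+1,v.max()+1]-.5)
    Z=lambda x:np.r_[x[:2],x[2] if z is None else z,x[3]]
    f=lambda x:np.concatenate([bb(p,S,Z(x))-b for (p,m),b in zip(obs,bbs)])
    r=least_squares(f,x0,loss='soft_l1');x=Z(r.x)
    return x,f(x)
def iou(obs,S,x):
    t=0
    for p,m in obs:
        k=np.zeros(m.shape,np.uint8);cv2.fillConvexPoly(k,cv2.convexHull(np.round(hull(p,S,x)*16).astype(np.int32)),1,shift=4)
        t+=(m&(k>0)).sum()/(m|(k>0)).sum()
    return t/len(obs)
E
cat > m.py <<'E'
from h import *
import pickle
P=[shot('scene'),shot('side')]
G=dict(full_roll=(.43,.03),used_roll=(.41,-.23),core=(.565,-.31),cap=(.41,.2),holder=(.55,.327),plate=(.57,-.14),typebox=(.567,.115),jar=(.73,0))
for o,g in G.items():
    obs=[(p,m) for p in P for m in [best(p,o)] if m is not None]
    out=[]
    for z in (None,0):
        c=[]
        for y in ([0] if o not in('holder','typebox') else (np.linspace(-.12,.12,13) if o=='typebox' else np.linspace(0,3.05,36))):
            x,r=fit(obs,SH[o],[*g,0,y],z); c.append((iou(obs,SH[o],x),x,r))
        b=max(c,key=lambda t:t[0]);out.append(b)
    print(o,len(obs),'free',out[0][1].round(4),'z0',out[1][1].round(4),'iou',round(out[1][0],2),'res',out[1][2].round(1))
print(status.read_state()['time'])
E
python3 m.py
```

```text
full_roll 2 free [0.4376 0.009  0.0014 0.015 ] z0 [0.437  0.0094 0.     0.0955] iou 0.87 res [-0.4  0.2  0.4  0.4 -0.5 -0.6  0.8  1.8]
used_roll 2 free [ 4.082e-01 -2.291e-01  2.000e-04  1.103e-01] z0 [ 0.4082 -0.2292  0.      0.1099] iou 0.89 res [ 0.5 -0.3 -1.5  0.1 -0.1  0.3 -0.3  0. ]
core 2 free [ 0.5717 -0.3091  0.001  -0.024 ] z0 [ 0.5713 -0.3091  0.     -0.0096] iou 0.84 res [-1.2 -0.6  0.2  0.6 -0.6  0.8 -0.2  0.4]
cap 2 free [0.4135 0.1994 0.0029 0.0247] z0 [0.4137 0.1986 0.     0.4657] iou 0.83 res [-0.7  0.6 -0.1  1.4 -0.6  0.6  0.3  0.7]
holder 2 free [0.5443 0.3234 0.0013 0.1764] z0 [0.5445 0.3229 0.     0.1737] iou 0.79 res [-1.9 -0.2  0.6  1.3 -1.5  0.1  1.1  0.3]
plate 2 free [ 0.5268  0.0589  0.1572 -0.0214] z0 [0.4516 0.1347 0.     0.5621] iou 0.0 res [-22.6  13.9  -0.2  25.8  -6.   78.7   0.7  87.5]
typebox 2 free [0.5643 0.1107 0.0014 0.1829] z0 [0.5645 0.1102 0.     0.1782] iou 0.86 res [-1.3 -0.7  0.5  1.5  0.4 -0.  -0.8  0.8]
jar 2 free [ 0.7348  0.0077  0.0008 -0.01  ] z0 [ 0.7348  0.0077  0.     -0.01  ] iou 0.82 res [-0.7 -0.8 -0.   1.  -1.2 -0.1  0.2  0.9]
2.4
```

Emit:
{"name": "drive_tool", "arguments": {"rows": [[0,0,6.6,0,0,-0.023,1],[0,0,6.6,0,0,-0.023,1],[0,0,6.6,0,0,-0.023,1],[0,0,0,0.016,-0.036,0,1],[0,0,0,0.016,-0.036,0,1],[0,0,0,0.016,-0.036,0,1],[0,0,0,0.016,-0.036,0,1],[0,0,0,0.016,-0.036,0,1]]}}

```text
time: 3.07
tool_pos: [0.3091, -0.4534, 0.3004]
tcp_rot: [3.141, -0.001, 0.001]
wrist_force: [0.5, 0.2, -0.4]
width: 1.005
grip_force: 0.0
```

Emit:
{"name": "drive_tool", "arguments": {"rows": [[0,0,0,0.016,-0.036,0,1],[0,0,0,0.016,-0.036,0,1],[0,0,0,0.016,-0.036,0,1],[0,0,0,0.016,-0.036,0,1],[0,0,0,0.016,-0.036,0,1],[0,0,0,0.016,-0.036,0,1],[0,0,0,0.016,-0.036,0,1],[0,0,0,0.016,-0.036,0,1]]}}

```text
time: 3.73
tool_pos: [0.4371, -0.1652, 0.3007]
tcp_rot: [3.141, -0.0, 0.002]
wrist_force: [1.1, -0.5, 0.5]
width: 1.003
grip_force: 0.0
```

Emit:
{"name": "drive_tool", "arguments": {"rows": [[0,0,0,0.016,-0.036,0,1],[0,0,0,0.016,-0.036,0,1],[0,0,0,0.016,-0.036,0,1],[0,0,0,0.016,-0.036,0,1],[0,0,0,0,0,0,1],[0,0,0,0,0,0,1]]}}

```text
time: 4.23
tool_pos: [0.501, -0.0211, 0.3002]
tcp_rot: [3.141, 0.008, -0.0]
wrist_force: [-0.1, 0.6, -0.5]
width: 0.998
grip_force: 0.0
```

```bash
cat > m2.py <<'E'
from h import *
import sys
G=dict(full_roll=(.437,.0094),used_roll=(.408,-.229),core=(.571,-.309),cap=(.4137,.199),holder=(.5445,.323),plate=(.57,-.14),typebox=(.5645,.110),jar=(.735,.008))
def near(p,o,g):
    c=proj(p,np.array([*g,.015])); r=None
    for m in masks_of(p,o):
        v,u=np.nonzero(m['mask'])
        if len(u) and np.hypot(u.mean()-c[0],v.mean()-c[1])<25 and u.min()>1 and u.max()<558 and v.min()>1 and v.max()<418: return m['mask']
def run(objs,cams,fn):
    P=[shot(c) for c in cams]; save(P[0],fn)
    for o in objs:
        L=[(p,m) for p in P for m in [near(p,o,G[o])] if m is not None]
        for obs,t in [(L[:1],cams[0]),(L,'all')]:
            if not obs: continue
            c=[]
            for y in ([0] if o not in('holder','typebox') else (np.linspace(-.15,.15,7) if o=='typebox' else np.linspace(0,3,25))):
                x,r=fit(obs,SH[o],[*G[o],0,y],0 if t!='all' else None); c.append((iou(obs,SH[o],x),x,r))
            b=max(c,key=lambda t:t[0]);print(o,t,len(obs),b[1].round(4),'iou',round(b[0],2),'res',b[2].round(1))
        if o in('holder','typebox'):
            for p,m in L: print('  minrect',best_yaw(p,m))
    print(status.read_state()['time'])
def best_yaw(p,m):
    c,_=cv2.findContours(m.astype(np.uint8),0,1);c=max(c,key=cv2.contourArea)[:,0]
    X=np.array([atz(p,*q,.018)[:2] for q in c]);r=cv2.minAreaRect((X*1000).astype(np.float32));return np.round(r[0],1).tolist(),np.round(r[1],1).tolist(),round(r[2],1)
if __name__=='__main__': run(sys.argv[2:],['wrist','scene','side'],sys.argv[1])
E
python3 m2.py w1.png full_roll plate typebox cap jar
```

```text
full_roll wrist 1 [ 0.4371  0.0071  0.     -0.0088] iou 0.93 res [-0.3 -0.4  0.3  0.5]
full_roll all 3 [ 0.4373  0.0071  0.0014 -0.0035] iou 0.89 res [-0.4 -0.3  0.3  0.8 -0.2  0.2 -0.3  0.4 -1.2 -0.6  0.1  0.7]
plate wrist 1 [ 0.5683 -0.1476  0.     -0.0121] iou 0.97 res [-0.1  0.1  0.1 -0.2]
plate all 3 [ 0.5684 -0.1472  0.0009 -0.0168] iou 0.9 res [-0.3 -0.1  0.2 -0.2 -1.3 -0.8  0.4  0.4 -0.4 -0.2  0.9  0.7]
typebox wrist 1 [ 0.5655  0.1101  0.     -0.004 ] iou 0.96 res [ 0.1  0.1 -0.1 -0.2]
typebox all 3 [ 0.5654  0.1096  0.0019 -0.0018] iou 0.93 res [-0.2  0.1  0.1  0.1 -0.6 -0.3  0.2  1.4 -1.1 -1.5  0.6  0.8]
  minrect ([565.5, 108.8], [100.3, 82.9], 0.6)
  minrect ([570.1, 106.7], [114.4, 91.5], 0.2)
  minrect ([561.5, 116.0], [105.4, 94.7], 0.8)
cap wrist 1 [ 0.4116  0.1998  0.     -0.0402] iou 0.9 res [-0.3 -0.   0.3  0. ]
cap all 3 [ 0.4124  0.1993  0.0016 -0.5695] iou 0.85 res [-0.6 -0.3  0.1 -0.1 -0.9 -0.3 -0.2  0.6 -0.2 -0.5  0.8  0.6]
jar wrist 1 [ 0.7344  0.0056  0.     -1.0126] iou 0.76 res [-0.6 -0.6  0.7  0.5]
jar all 1 [ 0.7687 -0.0455 -0.0511 -0.9248] iou 0.85 res [-0.2  0.1  0.2 -0.1]
5.1333
```

View pics/w1.png

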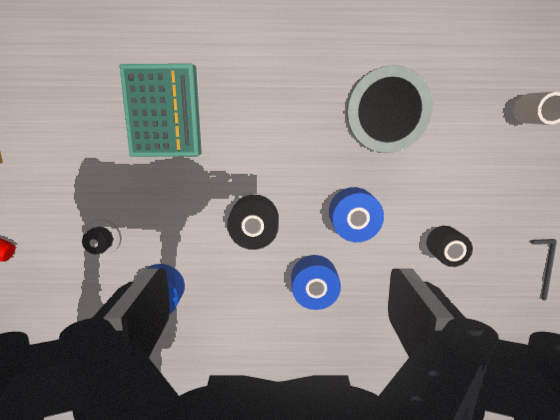

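Emit:
{"name": "drive_tool", "arguments": {"rows": [[0,0,0,-0.032,-0.014,0.012,1],[0,0,0,-0.032,-0.014,0.012,1],[0,0,0,0,0,0.038,1],[0,0,0,0,0,0.038,1],[0,0,0,0,0,0.038,1],[0,0,0,0,0,0.038,1],[0,0,0,0,0,0.038,1],[0,0,0,0,0,0.038,1]]}}

```text
time: 5.8
tool_pos: [0.4368, 0.0051, 0.0471]
tcp_rot: [3.142, 0.001, 0.003]
wrist_force: [0.9, 0.6, -0.3]
width: 1.004
grip_force: 0.0
```

Emit:
{"name": "drive_tool", "arguments": {"rows": [[0,0,0,0,0,0.025,1],[0,0,0,0,0,0.018,1],[0,0,0,0,0,0,1],[0,0,0,0,0,0,0.4],[0,0,0,0,0,0,0.4],[0,0,0,0,0,0,0.4],[0,0,0,0,0,0,0.4],[0,0,0,0,0,0,0.4]], "force": 35}}

```text
time: 6.47
tool_pos: [0.4386, 0.0049, 0.0071]
tcp_rot: [3.141, 0.0, 0.006]
wrist_force: [-0.2, -0.6, 5.6]
width: 0.688
grip_force: 38.3
```

Emit:
{"name": "drive_tool", "arguments": {"rows": [[0,0,0,0,0,-0.01,0.4],[0,0,0,0,0,-0.03,0.4],[0,0,0,0,0,-0.03,0.4],[0,0,0,0.022,0.0255,0,0.4],[0,0,0,0.022,0.0255,0,0.4],[0,0,0,0.022,0.0255,0,0.4],[0,0,0,0.022,0.0255,0,0.4],[0,0,0,0.022,0.0255,0,0.4]]}}

```text
time: 7.13
tool_pos: [0.5475, -0.1238, 0.0765]
tcp_rot: [3.141, 0.001, 0.001]
wrist_force: [-0.1, -1.2, -0.9]
width: 0.689
grip_force: 38.4
```

Emit:
{"name": "drive_tool", "arguments": {"rows": [[0,0,0,0.022,0.0255,0,0.4],[0,0,0,0,0,0,0.4],[0,0,0,0,0,0,0.4]]}}

```text
time: 7.38
tool_pos: [0.5697, -0.1494, 0.0761]
tcp_rot: [3.141, -0.003, 0.001]
wrist_force: [-0.2, 1.0, -0.8]
width: 0.688
grip_force: 38.3
```

```bash
cat > m3.py <<'E'
from h import *
import sys
# place of a cylinder in the air/at a known base height: o x y z
o,x,y,z,fn=sys.argv[1],*map(float,sys.argv[2:5]),sys.argv[5]
s=status.read_state();print(s['tool_pos'].round(4),s['wrist_force'].round(1),round(s['width'],3))
P=[shot(c) for c in ('wrist','scene','side')];save(P[0],fn);L=[]
for p in P:
    c=proj(p,np.array([x,y,z+.015]))
    for m in masks_of(p,o):
        v,u=np.nonzero(m['mask'])
        if len(u) and np.hypot(u.mean()-c[0],v.mean()-c[1])<25: L.append((p,m['mask']));break
for obs in [[l] for l in L]+[L]:
    q,r=fit(obs,SH[o],[x,y,z,0],None if len(obs)>1 else z);print(len(obs),q[:3].round(4),round(iou(obs,SH[o],q),2),r.round(1))
E
python3 m3.py full_roll .5684 -.1474 .07 w2.png
```

```text
[ 0.5697 -0.1494  0.0761] [-0.2  1.  -0.8] 0.688
1 [ 0.5692 -0.1503  0.07  ] 0.97 [-0.8 -0.5  0.8  0.7]
1 [ 0.5706 -0.1457  0.07  ] 0.84 [-1.6 -0.   1.8 -0. ]
1 [ 0.5614 -0.1497  0.07  ] 0.47 [-2.8 -0.2  2.4  0.2]
3 [ 0.5686 -0.1502  0.0689] 0.75 [-0.2  0.2 -0.2 -0.  -4.   0.7 -0.6  0.8 -5.2 -0.7 -0.1 -0.3]
```

View pics/w2.png

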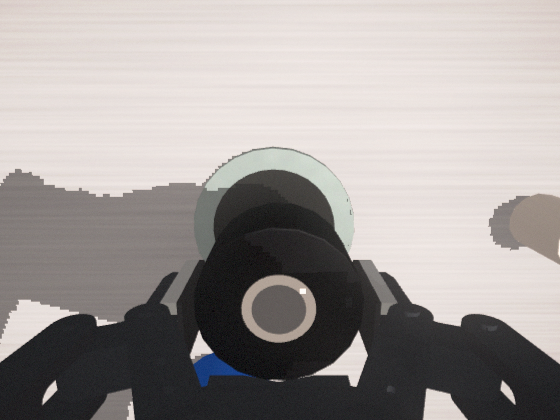

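The roll hangs square in the fingers at (278,305), about 2.5 mm right of the plate centre. I correct that and lower it.

Emit:
{"name": "drive_tool", "arguments": {"rows": [[0,0,0,-0.0005,-0.0025,0.02,0.4],[0,0,0,0,0,0.02,0.4],[0,0,0,0,0,0.01,0.4],[0,0,0,0,0,0.005,0.4],[0,0,0,0,0,0.003,0.4],[0,0,0,0,0,0,0.4]]}}

```text
time: 8.18
tool_pos: [0.5678, -0.1451, 0.0177]
tcp_rot: [-3.141, -0.001, 0.002]
wrist_force: [-0.1, 0.2, -1.0]
width: 0.688
grip_force: 38.4
```

Emit:
{"name": "drive_tool", "arguments": {"rows": [[0,0,0,0,0.001,0.002,0.4],[0,0,0,0,0,0,0.4],[0,0,0,0,0,0,1],[0,0,0,0,0,0,1],[0,0,0,0,0,0,1],[0,0,0,0,0,0,1]]}}

```text
time: 8.68
tool_pos: [0.5685, -0.1467, 0.0155]
tcp_rot: [3.141, 0.0, 0.001]
wrist_force: [0.0, -0.2, -0.3]
width: 1.0
grip_force: 0.0
```

Emit:
{"name": "drive_tool", "arguments": {"rows": [[0,0,0,0,0,-0.03,1],[0,0,0,0,0,-0.04,1],[0,0,0,0,0,-0.04,1],[0,0,0,0,0,-0.04,1],[0,0,0,0,0,0,1]]}}

```text
time: 9.1
tool_pos: [0.5742, -0.1484, 0.1755]
tcp_rot: [3.137, 0.0, 0.025]
wrist_force: [2.2, -0.5, 0.6]
width: 1.001
grip_force: 0.0
```

```bash
python3 m3.py full_roll .5684 -.1474 .01 w3.png; python3 m3.py plate .5684 -.1474 0 w4.png; python3 m2.py w5.png core
```

```text
[ 0.5742 -0.1484  0.1755] [ 2.2 -0.5  0.6] 1.001
1 [ 0.5674 -0.1443  0.01  ] 0.9 [-0.5 -0.1  0.5  0. ]
1 [ 0.5702 -0.1482  0.01  ] 0.85 [-0.2 -0.5  0.2  0.4]
2 [ 0.5691 -0.1453  0.0121] 0.88 [-0.6 -0.1  0.5  0.1 -0.3 -0.4  0.2  0.6]
[ 0.5666 -0.146   0.1629] [-0.4  0.3 -0.8] 1.002
1 [ 0.5676 -0.1477  0.    ] 0.47 [-0.3  0.1  0.3 -0.1]
1 [ 0.5732 -0.1491  0.    ] 0.49 [ 0.1 -2.9 -0.1  1.5]
1 [ 0.5662 -0.1442  0.    ] 0.49 [-0.2 -1.1  0.2  0.9]
3 [ 0.5674 -0.1476 -0.0025] 0.49 [ 0.   0.2 -0.3 -0.9 -0.5 -3.9 -0.9  0.3 -0.  -1.2  0.2  0.7]
core wrist 1 [ 0.5704 -0.3104  0.     -0.0299] iou 0.94 res [-0.8 -0.7  0.7  0.7]
core all 3 [ 0.5705 -0.3097  0.0013  0.2421] iou 0.87 res [-1.  -0.5  0.9  1.1 -0.8 -0.2  0.7  1.  -0.2  1.4 -0.8  0. ]
10.0
```

View pics/w3.png

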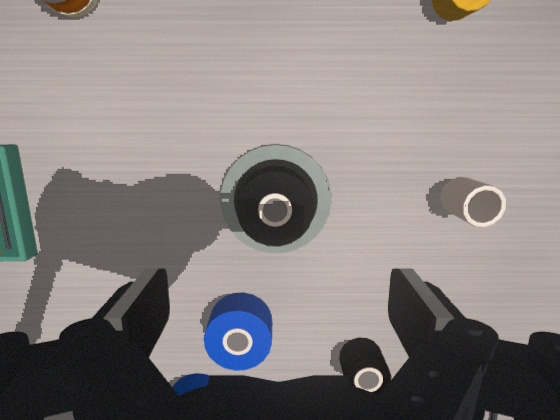

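The roll at (275,208) sits centred on the plate. Next is the core.

Emit:
{"name": "drive_tool", "arguments": {"rows": [[0,0,0,0.001,0.041,0,0.8],[0,0,0,0.001,0.041,0,0.8],[0,0,0,0.001,0.041,0,0.8],[0,0,0,0.001,0.041,0,0.8],[0,0,0,0,0,0.038,0.8],[0,0,0,0,0,0.038,0.8],[0,0,0,0,0,0.036,0.8],[0,0,0,0,0,0.025,0.8]]}}

```text
time: 10.67
tool_pos: [0.5702, -0.31, 0.0247]
tcp_rot: [-3.14, 0.001, 0.005]
wrist_force: [-0.4, 0.3, -0.9]
width: 0.799
grip_force: 0.0
```

Emit:
{"name": "drive_tool", "arguments": {"rows": [[0,0,0,0,0,0.014,0.8],[0,0,0,0,0,0,0.8],[0,0,0,0,0,0,0.1],[0,0,0,0,0,0,0.1],[0,0,0,0,0,0,0.1],[0,0,0,0,0,0,0.1],[0,0,0,0,0,0,0.1]], "force": 25}}

```text
time: 11.25
tool_pos: [0.5745, -0.3116, 0.0174]
tcp_rot: [3.139, 0.001, 0.007]
wrist_force: [1.6, 0.9, 7.0]
width: 0.394
grip_force: 25.4
```

Emit:
{"name": "drive_tool", "arguments": {"rows": [[0,0,0,0,0,-0.02,0.1],[0,0,0,0,0,-0.04,0.1],[0,0,0,0,0,-0.04,0.1],[0,0,0,0.0075,-0.038,0,0.1],[0,0,0,0.0075,-0.038,0,0.1],[0,0,0,0.0075,-0.038,0,0.1],[0,0,0,0.0075,-0.038,0,0.1],[0,0,0,0.0075,-0.038,0,0.1]]}}

```text
time: 11.92
tool_pos: [0.6099, -0.1189, 0.1154]
tcp_rot: [3.141, -0.001, 0.002]
wrist_force: [0.1, 0.9, 0.2]
width: 0.394
grip_force: 25.1
```

Emit:
{"name": "drive_tool", "arguments": {"rows": [[0,0,0,0.0075,-0.038,0,0.1],[0,0,0,0.0075,-0.038,0,0.1],[0,0,0,0.0075,-0.038,0,0.1],[0,0,0,0.0075,-0.038,0,0.1],[0,0,0,0.0075,-0.038,0,0.1],[0,0,0,0.0075,-0.038,0,0.1],[0,0,0,0,0,0,0.1],[0,0,0,0,0,0,0.1]]}}

```text
time: 12.58
tool_pos: [0.6549, 0.1099, 0.1149]
tcp_rot: [3.142, 0.007, 0.002]
wrist_force: [-0.0, -1.4, -0.7]
width: 0.388
grip_force: 25.2
```

```bash
python3 m3.py core .655 .110 .10 w6.png
```

```text
[0.6549 0.1099 0.1149] [-0.  -1.4 -0.7] 0.388
1 [0.6516 0.109  0.1   ] 0.87 [-1.6 -2.5  1.6  2.1]
1 [0.6543 0.1089 0.1   ] 0.51 [-1.4 -0.4  1.3  0.4]
1 [0.6452 0.1076 0.1   ] 0.48 [-1.5 -0.8  1.6  0.7]
3 [0.6494 0.109  0.0962] 0.64 [-0.1 -0.6  0.1  0.5 -2.9 -0.1 -0.4  0.5 -3.3  0.4 -0.2  1.7]
```

View pics/w6.png

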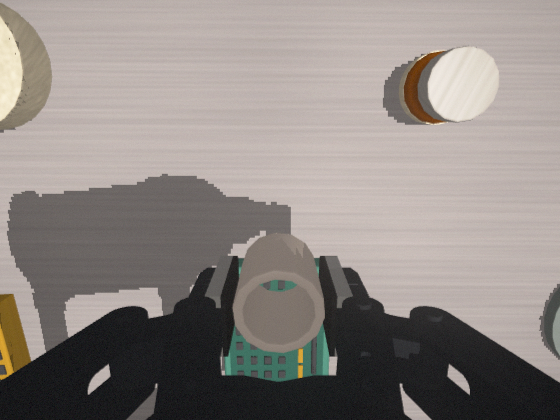

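The core hangs upright in the fingers at (278,310), with the box below it and the jar clear at (450,85). I lower it.

Emit:
{"name": "drive_tool", "arguments": {"rows": [[0,0,0,0.006,0,0.035,0.1],[0,0,0,0,0,0.03,0.1],[0,0,0,0,0,0.02,0.1],[0,0,0,0,0,0.008,0.1],[0,0,0,0,0,0,0.1],[0,0,0,0,0,0,0.1]]}}

```text
time: 13.38
tool_pos: [0.6609, 0.1068, 0.0215]
tcp_rot: [-3.142, 0.002, -0.0]
wrist_force: [1.1, 0.3, 0.1]
width: 0.388
grip_force: 25.1
```

Emit:
{"name": "drive_tool", "arguments": {"rows": [[0,0,0,0,0,0.003,0.1],[0,0,0,0,0,0.001,0.1],[0,0,0,0,0,0,0.1]]}}

```text
time: 13.63
tool_pos: [0.6612, 0.1075, 0.0181]
tcp_rot: [-3.141, -0.0, -0.002]
wrist_force: [1.2, 1.1, 0.2]
width: 0.388
grip_force: 25.1
```

Emit:
{"name": "drive_tool", "arguments": {"rows": [[0,0,0,0,0,0.002,0.1],[0,0,0,0,0,0,0.1]]}}

```text
time: 13.8
tool_pos: [0.6616, 0.1077, 0.0171]
tcp_rot: [-3.141, -0.001, -0.003]
wrist_force: [-1.0, -0.2, 5.8]
width: 0.39
grip_force: 25.5
```

Emit:
{"name": "drive_tool", "arguments": {"rows": [[0,0,0,0,0,0,0.9],[0,0,0,0,0,0,0.9],[0,0,0,0,0,0,0.9],[0,0,0,0,0,0,0.9],[0,0,0,0,0,-0.02,0.9],[0,0,0,0,0,-0.04,0.9],[0,0,0,0,0,-0.04,0.9],[0,0,0,0,0,-0.04,0.9]]}}

```text
time: 14.47
tool_pos: [0.6597, 0.1074, 0.1556]
tcp_rot: [3.141, 0.0, -0.004]
wrist_force: [1.4, -0.6, -0.9]
width: 0.904
grip_force: 0.0
```

Emit:
{"name": "drive_tool", "arguments": {"rows": [[0,0,0,-0.035,-0.015,-0.01,0.9],[0,0,0,-0.035,-0.015,-0.01,0.9],[0,0,0,-0.035,-0.015,0,0.9],[0,0,0,-0.03,-0.015,0,0.9],[0,0,0,-0.02,-0.015,0,0.9],[0,0,0,0,0,0,0.9],[0,0,0,0,0,0,0.9],[0,0,0,0,0,0,0.9]]}}

```text
time: 15.13
tool_pos: [0.5062, 0.1825, 0.1755]
tcp_rot: [3.142, 0.001, 0.002]
wrist_force: [0.2, -0.2, 0.2]
width: 0.898
grip_force: 0.0
```

```bash
sed -i 's/core=(.571,-.309)/core=(.657,.108)/' m2.py; python3 m2.py w7.png core typebox cap holder
```

```text
core wrist 1 [ 0.6579  0.1045  0.     -0.647 ] iou 0.88 res [-0.1 -0.   0.1  0. ]
core all 1 [ 0.6607  0.1003 -0.0048 -0.5819] iou 0.89 res [-0.   0.   0.1 -0. ]
typebox wrist 1 [ 0.5625  0.1121  0.     -0.1992] iou 0.82 res [ 0.3 -2.3 -0.3  1.4]
typebox all 2 [0.5641 0.1102 0.0028 0.1523] iou 0.84 res [-2.4 -2.8  1.4  1.5  0.3 -0.1 -0.3  0.3]
  minrect ([569.9, 106.7], [111.3, 89.3], 1.1)
  minrect ([563.7, 116.8], [105.0, 91.1], 0.3)
cap wrist 1 [0.4119 0.199  0.     0.0459] iou 0.95 res [ 0.4 -0.5 -0.4  0.5]
cap all 3 [0.4127 0.1991 0.0016 0.0234] iou 0.89 res [ 0.2 -0.6 -0.4  0.7 -0.9 -0.2 -0.2  0.7 -0.2 -0.6 -0.3  0.5]
holder wrist 1 [0.5437 0.3241 0.     0.0341] iou 0.94 res [-0.1  0.2  0.1 -0.2]
holder all 3 [0.5441 0.3236 0.0013 0.0337] iou 0.88 res [-0.4 -0.3  0.  -0.3 -1.9 -1.4 -0.   1.4  0.8 -0.7  0.8  2.2]
  minrect ([543.8, 321.4], [80.4, 33.9], 3.1)
  minrect ([550.0, 319.6], [91.2, 44.7], 0.9)
  minrect ([543.0, 327.1], [86.7, 39.1], 3.3)
15.8833
```

View pics/w7.png

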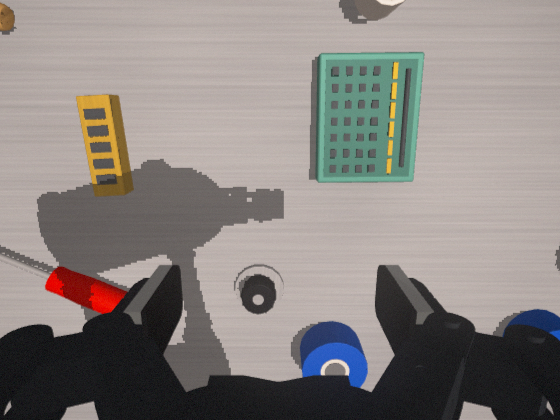

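The core at about (.659,.104) is behind the box, 94 mm from its centre. The cap is at (258,290), with clear space for the fingers.

Emit:
{"name": "drive_tool", "arguments": {"rows": [[0,0,0,-0.0315,-0.0055,0.02,0.75],[0,0,0,-0.0315,-0.0055,0.02,0.75],[0,0,0,-0.0315,-0.0055,0.02,0.75],[0,0,0,0,0,0.035,0.75],[0,0,0,0,0,0.035,0.75],[0,0,0,0,0,0.02,0.75],[0,0,0,0,0,0.01,0.75],[0,0,0,0,0,0.005,0.75]]}}

```text
time: 16.55
tool_pos: [0.4098, 0.1985, 0.0088]
tcp_rot: [3.14, 0.001, -0.004]
wrist_force: [-0.8, 0.8, 0.6]
width: 0.748
grip_force: 0.0
```

Emit:
{"name": "drive_tool", "arguments": {"rows": [[0,0,0,0,0,0,0.75],[0,0,0,0,0,0,0.1],[0,0,0,0,0,0,0.1],[0,0,0,0,0,0,0.1],[0,0,0,0,0,0,0.1],[0,0,0,0,0,0,0.1],[0,0,0,0,0,0,0.1]], "force": 30}}

```text
time: 17.13
tool_pos: [0.4128, 0.1997, 0.012]
tcp_rot: [-3.14, -0.0, -0.005]
wrist_force: [-0.4, -0.2, 6.0]
width: 0.332
grip_force: 29.4
```

Emit:
{"name": "drive_tool", "arguments": {"rows": [[0,0,0,0,0,-0.02,0.1],[0,0,0,0,0,-0.04,0.1],[0,0,0,0,0,-0.04,0.1],[0,0,0,0.0155,0.0346,0,0.1],[0,0,0,0.0155,0.0346,0,0.1],[0,0,0,0.0155,0.0346,0,0.1],[0,0,0,0.0155,0.0346,0,0.1],[0,0,0,0.0155,0.0346,0,0.1]]}}

```text
time: 17.8
tool_pos: [0.4892, 0.0244, 0.111]
tcp_rot: [-3.142, -0.001, -0.002]
wrist_force: [0.2, 0.9, -1.0]
width: 0.331
grip_force: 30.0
```

Emit:
{"name": "drive_tool", "arguments": {"rows": [[0,0,0,0.0155,0.0346,0,0.1],[0,0,0,0.0155,0.0346,0,0.1],[0,0,0,0.0155,0.0346,0,0.1],[0,0,0,0.0155,0.0346,0,0.1],[0,0,0,0.0155,0.0346,0,0.1],[0,0,0,0,0,0,0.1],[0,0,0,0,0,0,0.1],[0,0,0,0,0,0,0.1]]}}

```text
time: 18.47
tool_pos: [0.5656, -0.1467, 0.11]
tcp_rot: [-3.141, 0.001, 0.002]
wrist_force: [-0.5, 1.0, -0.7]
width: 0.334
grip_force: 30.1
```

```bash
python3 m3.py cap .568 -.146 .10 w8.png; python3 m3.py full_roll .568 -.146 .01 w9.png
```

```text
[ 0.5656 -0.1467  0.11  ] [-0.5  1.  -0.7] 0.334
1 [ 0.5654 -0.1479  0.1   ] 0.79 [-3.3 -1.8  3.3  2.9]
1 [ 0.5658 -0.1451  0.1   ] 0.82 [-0.1  0.7  0.1 -0.7]
1 [ 0.5626 -0.1434  0.1   ] 0.5 [-0.4 -0.5  0.4  0.4]
3 [ 0.5635 -0.1474  0.0953] 0.69 [-2.7 -0.6  0.6  0.5 -1.4  2.3 -1.2  0.8 -0.1  0.2  0.6  1. ]
[ 0.5658 -0.1458  0.1104] [ 0.4  0.3 -0.5] 0.332
1 [ 0.5709 -0.1473  0.01  ] 0.56 [-0.6 -3.1  0.6 27.1]
1 [ 0.5668 -0.1451  0.01  ] 0.9 [-0.  -0.1  0.   0.1]
1 [ 0.5697 -0.1506  0.01  ] 0.92 [ 0.3  0.1 -0.3 -0. ]
3 [ 0.5695 -0.1473  0.0104] 0.78 [-0.7 -0.9  0.6 29.5 -0.3  0.9 -0.1  1.2 -0.2  0.6 -0.6  0.6]
```

View pics/w8.png

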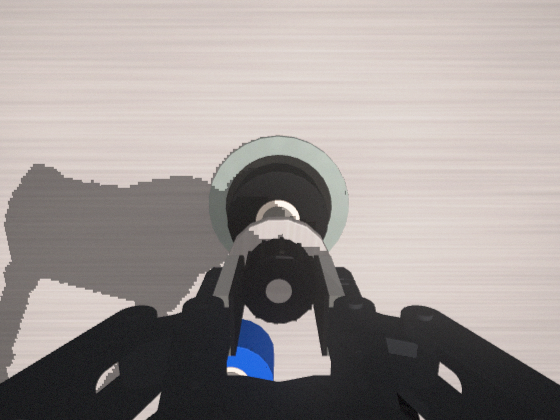

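The cap hangs level with its knob at (279,290), and the roll's ring is at (277,212), so it lines up sideways. I go 3 mm forward and down.

Emit:
{"name": "drive_tool", "arguments": {"rows": [[0,0,0,0.003,0,0.025,0.1],[0,0,0,0,0,0.015,0.1],[0,0,0,0,0,0.008,0.1],[0,0,0,0,0,0,0.1],[0,0,0,0,0,0.002,0.1],[0,0,0,0,0,0,0.1]]}}

```text
time: 19.57
tool_pos: [0.5697, -0.1471, 0.0608]
tcp_rot: [3.141, 0.0, 0.001]
wrist_force: [-0.6, -0.3, -1.6]
width: 0.333
grip_force: 30.1
```

Emit:
{"name": "drive_tool", "arguments": {"rows": [[0,0,0,0,0,0.002,0.1],[0,0,0,0,0,0,0.1]]}}

```text
time: 19.73
tool_pos: [0.5698, -0.1472, 0.0591]
tcp_rot: [3.141, 0.0, 0.002]
wrist_force: [-0.2, -0.4, 0.2]
width: 0.336
grip_force: 30.1
```

Emit:
{"name": "drive_tool", "arguments": {"rows": [[0,0,0,0,0,0.002,0.1],[0,0,0,0,0,0,0.1]]}}

```text
time: 19.9
tool_pos: [0.57, -0.1473, 0.0571]
tcp_rot: [3.141, 0.0, 0.003]
wrist_force: [0.8, -0.6, 0.9]
width: 0.337
grip_force: 30.2
```

Emit:
{"name": "drive_tool", "arguments": {"rows": [[0,0,0,0,0,0.001,0.1],[0,0,0,0,0,0,0.1]]}}

```text
time: 20.07
tool_pos: [0.57, -0.1472, 0.0571]
tcp_rot: [3.141, 0.0, 0.002]
wrist_force: [-1.5, -0.2, 7.0]
width: 0.332
grip_force: 30.9
```

Emit:
{"name": "drive_tool", "arguments": {"rows": [[0,0,0,0,0,0,0.75],[0,0,0,0,0,0,0.75],[0,0,0,0,0,0,0.75],[0,0,0,0,0,0,0.75],[0,0,0,0,0,-0.02,0.75],[0,0,0,0,0,-0.035,0.75],[0,0,0,0,0,-0.035,0.75],[0,0,0,0,0,-0.03,0.75]]}}

```text
time: 20.73
tool_pos: [0.5691, -0.1469, 0.1768]
tcp_rot: [-3.142, -0.0, 0.0]
wrist_force: [1.0, -0.0, 0.4]
width: 0.75
grip_force: 0.0
```

Emit:
{"name": "drive_tool", "arguments": {"rows": [[0,0,-2,0,0,0,0.75],[0,0,0,0,0,0,0.75],[0,0,0,0,0,0,0.75]]}}

```text
time: 20.98
tool_pos: [0.5688, -0.1468, 0.175]
tcp_rot: [-3.141, -0.054, 0.001]
wrist_force: [-0.4, 0.5, -0.4]
width: 0.748
grip_force: 0.0
```

```bash
python3 m3.py cap .568 -.146 .045 w10.png;python3 m3.py full_roll .568 -.146 .01 w11.png
```

```text
[ 0.5688 -0.1468  0.175 ] [-0.4  0.5 -0.4] 0.748
1 [ 0.569  -0.1482  0.045 ] 0.95 [-0.2 -0.4  0.2  0.5]
1 [ 0.5678 -0.1464  0.045 ] 0.83 [-0.2 -0.5  0.2  0.5]
1 [ 0.5513 -0.1113  0.045 ] 0.51 [ 3.2  2.5 -3.1 -1.6]
3 [ 0.5674 -0.1478  0.0389] 0.62 [-0.1  0.4 -1.1 -0.  -0.6  1.8 -0.2  2.7  3.3 -4.8 -3.5 -9.3]
[ 0.5684 -0.1467  0.1738] [-0.2  0.  -0.4] 0.751
1 [ 0.5686 -0.1472  0.01  ] 0.38 [ 0.1 -0.7 -0.1  0.6]
1 [ 0.5713 -0.1467  0.01  ] 0.51 [-0.6 -3.6  0.6  1.7]
1 [ 0.5665 -0.1397  0.01  ] 0.56 [-0.3 -2.5  0.3  1.6]
3 [ 0.568  -0.147   0.0069] 0.49 [ 0.2 -0.5 -0.9 -0.1 -1.4 -3.3 -0.3  1.8  0.3 -3.1  0.8  0.8]
```

View pics/w10.png

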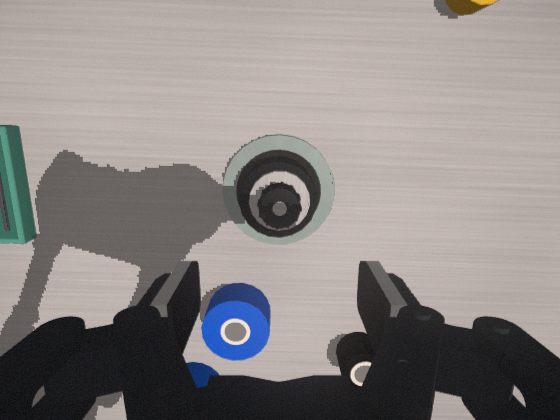

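The cap, roll and plate are concentric at about (278,205). On to the holder.

Emit:
{"name": "drive_tool", "arguments": {"rows": [[0,0,0,-0.0008,-0.0392,0,0.75],[0,0,0,-0.0008,-0.0392,0,0.75],[0,0,0,-0.0008,-0.0392,0,0.75],[0,0,0,-0.0008,-0.0392,0,0.75],[0,0,0,-0.0008,-0.0392,0,0.75],[0,0,0,-0.0008,-0.0392,0,0.75],[0,0,0,-0.0008,-0.0392,0,0.75],[0,0,0,-0.0008,-0.0392,0,0.75]]}}

```text
time: 22.25
tool_pos: [0.5515, 0.1681, 0.1756]
tcp_rot: [-3.141, -0.055, -0.001]
wrist_force: [0.4, -0.3, 0.4]
width: 0.753
grip_force: 0.0
```

Emit:
{"name": "drive_tool", "arguments": {"rows": [[0,0,0,-0.0008,-0.0392,0,0.75],[0,0,0,-0.0008,-0.0392,0,0.75],[0,0,0,-0.0008,-0.0392,0,0.75],[0,0,0,-0.0008,-0.0392,0,0.75],[0,0,0,0,0,0.03,0.75],[0,0,0,0,0,0,0.75],[0,0,0,0,0,0,0.75]]}}

```text
time: 22.83
tool_pos: [0.5411, 0.3224, 0.1431]
tcp_rot: [3.138, 0.057, -0.007]
wrist_force: [0.2, 1.0, -0.4]
width: 0.746
grip_force: 0.0
```

```bash
python3 m2.py w12.png holder; python3 -c "
from h import *
print(status.read_state()['tool_pos'])"
```

```text
holder wrist 1 [0.5437 0.324  0.     0.0525] iou 0.92 res [ 0.1 -0.3 -0.1  0.3]
holder all 3 [0.544  0.324  0.0017 0.0516] iou 0.87 res [ 0.1 -0.5  0.   0.7 -0.9 -0.5  0.2  1.1 -0.4 -0.5 -0.2  1.9]
  minrect ([544.2, 323.9], [81.9, 26.0], 3.3)
  minrect ([549.2, 320.1], [92.8, 45.8], 0.9)
  minrect ([541.4, 326.1], [87.3, 37.3], 2.8)
23.1333
[0.54411502 0.32218114 0.14677886]
```

View pics/w12.png

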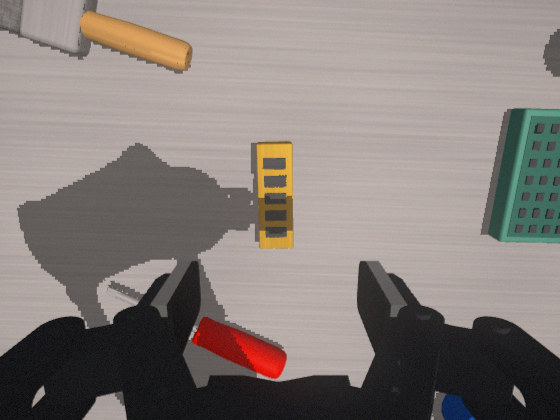

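The holder is straight below at (275,195). The driver handle is at (240,345) and its shaft runs left to (110,288), so I check its position against the left finger.

```bash
python3 -c "
from h import *
p=shot('wrist')
for q in [(110,288),(150,302),(200,322),(240,345),(280,368),(275,195)]: print(q,atz(p,*q,.01).round(3))
print([ (round(x,3)) for x in status.read_state()['tool_pos']])"
```

```text
(110, 288) [0.462 0.46  0.01 ]
(150, 302) [0.45  0.427 0.01 ]
(200, 322) [0.433 0.385 0.01 ]
(240, 345) [0.411 0.35  0.01 ]
(280, 368) [0.389 0.315 0.01 ]
(275, 195) [0.547 0.324 0.01 ]
[np.float64(0.544), np.float64(0.322), np.float64(0.147)]
```

Emit:
{"name": "drive_tool", "arguments": {"rows": [[0,0,0,0,-0.0015,0.035,0.75],[0,0,0,0,0,0.035,0.75],[0,0,0,0,0,0.035,0.75],[0,0,0,0,0,0.02,0.75],[0,0,0,0,0,0.013,0.75],[0,0,0,0,0,0,0.75]]}}

```text
time: 23.68
tool_pos: [0.5409, 0.3227, 0.0042]
tcp_rot: [3.139, 0.054, -0.008]
wrist_force: [-0.2, -0.3, -0.5]
width: 0.752
grip_force: 0.0
```

Emit:
{"name": "drive_tool", "arguments": {"rows": [[0,0,0,0,0,0,0.1],[0,0,0,0,0,0,0.1],[0,0,0,0,0,0,0.1],[0,0,0,0,0,0,0.1],[0,0,0,0,0,0,0.1],[0,0,0,0,0,0,0.1]], "force": 40}}

```text
time: 24.18
tool_pos: [0.5451, 0.3255, 0.0101]
tcp_rot: [-3.139, -0.055, -0.007]
wrist_force: [-0.1, -0.8, 7.0]
width: 0.289
grip_force: 40.4
```

Emit:
{"name": "drive_tool", "arguments": {"rows": [[0,0,0,0,0,-0.02,0.1],[0,0,0,0,0,-0.035,0.1],[0,0,0,0,0,-0.035,0.1],[0,0,0,0.0011,0.038,0,0.1],[0,0,0,0.0011,0.038,0,0.1],[0,0,0,0.0011,0.038,0,0.1],[0,0,0,0.0011,0.038,0,0.1],[0,0,0,0.0011,0.038,0,0.1]]}}

```text
time: 24.85
tool_pos: [0.5549, 0.1332, 0.0978]
tcp_rot: [-3.141, -0.056, -0.001]
wrist_force: [0.1, -0.2, -1.0]
width: 0.292
grip_force: 39.6
```

Emit:
{"name": "drive_tool", "arguments": {"rows": [[0,0,0,0.0011,0.038,0,0.1],[0,0,0,0.0011,0.038,0,0.1],[0,0,0,0.0011,0.038,0,0.1],[0,0,0,0.0011,0.038,0,0.1],[0,0,0,0,0,0,0.1],[0,0,0,0,0,0.04,0.1],[0,0,0,0,0,0.03,0.1],[0,0,0,0,0,0,0.1]]}}

```text
time: 25.52
tool_pos: [0.5591, -0.0169, 0.0216]
tcp_rot: [-3.14, -0.054, 0.018]
wrist_force: [-2.8, -0.7, -2.0]
width: 0.289
grip_force: 39.7
```

```bash
python3 - <<'E'
from h import *
import m2
m2.G['holder']=(.567,-.019)
P=shot('wrist');save(P,'w13.png')
print(status.read_state()['tool_pos'].round(4),status.read_state()['wrist_force'].round(1),status.read_state()['width'])
E
```

```text
[ 0.5607 -0.0167  0.024 ] [ 0.1  0.8 -1.4] 0.2911797464804308
```

View pics/w13.png

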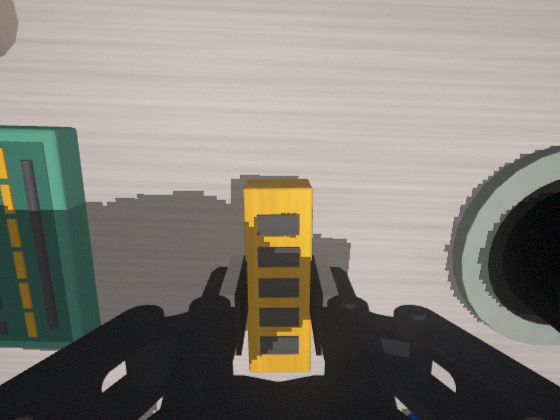

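The holder is held level and centred at (278,275), between the box on the left and the plate on the right. I nudge it 6 mm forward and lower it.

Emit:
{"name": "drive_tool", "arguments": {"rows": [[0,0,0,0.006,0,0.005,0.1],[0,0,0,0,0,0.003,0.1],[0,0,0,0,0,0,0.1],[0,0,0,0,0,0.001,0.1],[0,0,0,0,0,0,0.1],[0,0,0,0,0,0,0.1]]}}

```text
time: 26.07
tool_pos: [0.5715, -0.0168, 0.0191]
tcp_rot: [3.141, 0.056, 0.002]
wrist_force: [0.1, 0.3, -0.3]
width: 0.289
grip_force: 39.8
```

Emit:
{"name": "drive_tool", "arguments": {"rows": [[0,0,0,0,0,0.002,0.1],[0,0,0,0,0,0,0.1]]}}

```text
time: 26.23
tool_pos: [0.5708, -0.0169, 0.0163]
tcp_rot: [3.141, 0.055, -0.0]
wrist_force: [0.1, 0.5, -1.2]
width: 0.287
grip_force: 39.8
```

Emit:
{"name": "drive_tool", "arguments": {"rows": [[0,0,0,-0.002,0,0.003,0.1],[0,0,0,0,0,0.001,0.1],[0,0,0,0,0,0,0.1]]}}

```text
time: 26.48
tool_pos: [0.5682, -0.017, 0.0117]
tcp_rot: [-3.141, -0.055, 0.002]
wrist_force: [-0.3, -0.2, -2.2]
width: 0.291
grip_force: 39.8
```

Emit:
{"name": "drive_tool", "arguments": {"rows": [[0,0,0,0,0,0.002,0.1],[0,0,0,0,0,0,0.1]]}}

```text
time: 26.65
tool_pos: [0.569, -0.017, 0.0102]
tcp_rot: [3.141, 0.055, 0.0]
wrist_force: [0.0, 0.3, -0.7]
width: 0.29
grip_force: 39.8
```

Emit:
{"name": "drive_tool", "arguments": {"rows": [[0,0,0,0,0,0.001,0.1],[0,0,0,0,0,0,0.1]]}}

```text
time: 26.82
tool_pos: [0.5691, -0.017, 0.0101]
tcp_rot: [3.141, 0.055, -0.0]
wrist_force: [-2.3, 0.4, 5.2]
width: 0.293
grip_force: 40.4
```

Contact with the bench. I release, retreat up and back, and look.

Emit:
{"name": "drive_tool", "arguments": {"rows": [[0,0,0,0,0,0,0.75],[0,0,0,0,0,0,0.75],[0,0,0,0,0,0,0.75],[0,0,0,0,0,0,0.75],[0,0,0,0,0,-0.02,0.75],[0,0,0,0,0,-0.04,0.75],[0,0,0,0,0,-0.04,0.75],[0,0,0,0,0,-0.04,0.75]]}}

```text
time: 27.48
tool_pos: [0.568, -0.0169, 0.15]
tcp_rot: [-3.141, -0.055, 0.003]
wrist_force: [0.9, 0.4, 0.5]
width: 0.751
grip_force: 0.0
```

Emit:
{"name": "drive_tool", "arguments": {"rows": [[0,0,0,0,0,-0.04,0.75],[0,0,0,0,0,-0.04,0.75],[0,0,0,0,0,-0.04,0.75],[0,0,0,0,0,-0.03,0.75],[0,0,0,0,0,0,0.75],[0,0,0,0,0,0,0.75],[0,0,0,0,0,0,0.75],[0,0,0,0,0,0,0.75]]}}

```text
time: 28.15
tool_pos: [0.5678, -0.0169, 0.2971]
tcp_rot: [-3.141, -0.055, 0.006]
wrist_force: [-0.4, 0.4, -0.6]
width: 0.746
grip_force: 0.0
```

```bash
sed -i 's/holder=(.5445,.323),plate/holder=(.568,-.018),plate/' m2.py; python3 m2.py w14.png holder plate typebox core used_roll jar; python3 m3.py cap .568 -.147 .045 w15.png
```

```text
holder wrist 1 [ 0.5679 -0.0183  0.      0.0806] iou 0.94 res [ 0.1 -0.6 -0.2  0.7]
holder all 3 [ 0.5681 -0.0181  0.0016  0.0818] iou 0.85 res [-0.1 -0.8 -0.2  0.8 -1.5 -0.6 -0.1  1.6 -2.3 -0.6  0.7  0.8]
  minrect ([568.2, -17.8], [80.5, 27.8], 3.8)
  minrect ([573.2, -22.0], [94.3, 40.3], 1.7)
  minrect ([564.9, -13.4], [83.8, 43.2], 0.9)
plate wrist 1 [ 0.5687 -0.1477  0.      0.0195] iou 0.48 res [-0.1  0.3  0.1 -0.3]
plate all 3 [ 0.5684 -0.1482 -0.0024  0.0092] iou 0.47 res [-0.1  0.4 -0.2 -0.6 -0.5 -2.5 -0.9  0.7 -1.3 -2.4 -0.1  1.5]
typebox wrist 1 [0.5649 0.1102 0.     0.0051] iou 0.97 res [-0.4 -0.5  0.4  0.6]
typebox all 3 [5.647e-01 1.104e-01 1.000e-04 9.000e-03] iou 0.93 res [-0.7 -0.2  0.5  0.6 -0.5  0.   0.3  1.7 -0.9 -1.6  0.6  1.5]
  minrect ([565.0, 108.3], [101.5, 83.7], 0.8)
  minrect ([570.7, 106.3], [112.9, 91.0], 0.4)
  minrect ([561.9, 116.6], [106.0, 93.6], 0.6)
core wrist 1 [ 0.6576  0.1064  0.     -1.4682] iou 0.73 res [-1.  -0.5  1.2  0.6]
core all 3 [ 6.5730e-01  1.0610e-01  1.8000e-03 -2.4294e+00] iou 0.81 res [-1.3 -0.3  1.1  0.9 -0.9 -0.1  0.7  1.1 -0.3 -0.1 -0.  -0. ]
used_roll wrist 1 [ 0.4066 -0.2318  0.     -0.0278] iou 0.83 res [-0.9 -0.6  0.8  0.6]
used_roll all 3 [ 0.4075 -0.2309  0.0014 -0.3699] iou 0.85 res [-1.1 -0.8  0.8  0.5 -0.5 -0.5  0.6  0.9  0.3 -0.3  0.2  0.3]
jar wrist 1 [0.7354 0.0094 0.     0.1777] iou 0.85 res [-0.8 -1.   0.8  0.8]
jar all 2 [ 7.343e-01  8.900e-03 -5.000e-04 -5.414e-01] iou 0.78 res [-1.4 -1.   0.2  0.8 -1.2 -0.7  0.1  1.4]
29.2
[ 0.5689 -0.017   0.2993] [ 0.3  0.4 -0.5] 0.748
1 [ 0.5692 -0.1488  0.045 ] 0.9 [-0.6 -0.4  0.6  0.4]
1 [ 0.5678 -0.1464  0.045 ] 0.82 [-0.2 -0.5  0.2  0.5]
1 [ 0.5685 -0.1504  0.045 ] 0.78 [-0.6 -0.3  0.6  0.2]
3 [ 0.5693 -0.1481  0.0464] 0.84 [-0.9 -0.3  0.5  0.7 -0.6 -0.3 -0.1  0.8 -1.2 -0.3  0.   0.2]
```

View pics/w14.png

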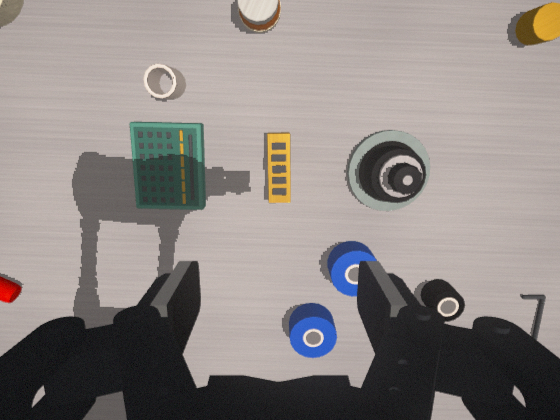

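The picture shows everything in place: core (160,82) behind the box, holder (278,168) midway, and roll with cap (400,172) on the plate. The part-used roll and the jar stand where they were.

```bash
python3 -c "
from h import *
print(workorder.finish_job())"
```

```text
the job is handed in; nothing more can be done
None
```

The ribbon-change kit is set out and handed in at about 29 s of the 88 s. In the last camera measurements every placed part was within its tolerances and the part-used roll and jar were unmoved. I did not re-measure the screwdriver, but the arm never came near it. The hand-in returned no verdict.

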